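# Base inspection of small canisters

### The arm

A 7-joint arm with a two-finger parallel gripper is mounted at the origin on the work surface. World frame = base frame: x ahead of the robot, y to its left, z up, the work surface at z = 0. Lengths are in m, angles in rad, forces in N, time in s.
With the tool pointing down it reaches from about 0.35 to 0.9 m from the base axis. Payload 8.1 kg.
Tool frame: the origin (TCP) lies between the finger pads; the fingertips stand 19 mm ahead of it and the grasp point (between the pads) is the TCP; z points along the fingers, y is the line along which they close (so a half turn about z gives the same grasp; the last joint's range is limited). The gripper opens to 92 mm and grips with 3 to 60 N. Pads are 19 mm wide; open, the fingers measure 130 mm over their backs; the gripper's body (75 mm by 190 mm) begins 47 mm behind the grasp point.
Start: joints at [1.209, 0.434, 0.025, 1.573, -0.012, 1.134, -0.075], TCP at [0.16, -0.604, 0.246] pointing down, gripper open.
Joint ranges: [-2.62, 2.62], [-0.44, 2.09], [-1.27, 1.32], [0.08, 2.57], [-1.32, 4.46], [0.12, 2], [-2.74, 2.74]. Speed limits (rad/s): [2.22, 2.22, 3.01, 3.01, 3.14, 3.14, 3.14].

### API

Orientations are given as a rotation vector (axis times angle).
In Python, from station import arm gives the robot as it stands. The module is installed in compiled form; this text tells all that it offers.
- The arm moves only by the shell command python3 -m pendant 'ROWS' [FORCE]. ROWS is JSON, a list of rows, each a list of 5 numbers: the opening, from -1 (shut) to 1 (fully open), then the shift along the world's x, y, z as a fraction of full scale, then the turn about the world's z as a fraction of full scale. A call has 1 to 20 rows; each row shifts and turns the commanded pose from where the row before left it; what a row does not reach is not made up. Full scale, the value 1, is 500 mm for a shift and 1.5 rad for a turn. A row lasts 1/12 s, in which the tool goes at most 41.7 mm and 7.16 degrees, less where a joint would pass 70% of its speed; a pose out of reach is approached as far as the arm can. A call with a number of a shift or a turn outside -1 to 1 is refused whole. A call with a gripper value outside its range is refused whole. The fingers move at their own pace and stop on an object; FORCE is the grip in N (left out, the last holds). Time passes only in rows, so rows that do not move let the fingers close. It gives the time, the measured TCP pose, the force, the opening and the grip force at its end, in the units of the state.
- arm.state(): the state, without advancing time (a new reading comes with each control period).
- arm.grab_frame(name): name is "scene" or "top"; returns a dict with "img" (400x640x3 uint8, red, green, blue), "range_z" (400x640 float32, m along the optical axis (not along the pixel's ray), 0 where there is no reading), "K" (3x3 intrinsics, pixels), "rvec" (rotation vector, rad) and "tvec" (3), from world to camera coordinates, as OpenCV has them. Camera axes: x right, y down, z forward; pixel columns grow to the right and rows downward; lengths in m; the calibration is good to about 2 mm. A picture is of the moment at which its call begins.
- arm.hand_in(): hands the job in; it is judged then, once.
The state is a dict: "t": time; "qpos": joint angles; "qvel": joint speeds; "joint_efforts": joint torques, N m; "tcp_pos": TCP position; "ee_rot": TCP orientation; "contact_force": force on the tool from outside, world axes, zero at the start; "ft_torque": the same for the moment, N m; "gripper_width": opening from 0.0 (shut) to 1.0 (fully open); "grip_force": force on a finger pad.
Only numpy, scipy, OpenCV 4.12 (cv2) and the standard library are available. Lean on these libraries where they do the work, as an engineer would, in place of code of your own. Each camera call takes 0.05 s, during which the arm holds its last target. There are 200 camera calls.

### The job

One of the small canisters in the sample tray came out of the mould without its neck and handle: put that one in the black reject bin first. Then take the good canister, the one with neck and handle, and show its underside to the tilted inspection camera: hold it in the air over the lens, neck end up and away from the lens, with the underside squarely facing the lens, centred on the lens's line of sight and 12 cm from the glass. Finish while holding it still there, and leave the camera's setting and the two round bottles as they are.

Things in the scene. Friction and masses are not known exactly. Their poses are not given: they have to be found in the camera images.
- canister: The good canister: white plastic, flat-sided body 44 (x) by 64 (y) by 74 high (z), with a round neck (25 diameter, at y = +17) and a handle loop on top, 94 high over all; 35 to 65 g. Origin: centre of its flat underside; z points up out of the top. Stands upright in the tray; pinch it across the 44 mm sides, from above, 50 to 70 above the underside.
- misfit: The reject: the same white body 44 (x) by 64 (y) by 74 high (z), but with a flat top, no neck and no handle; 30 to 60 g. Origin: centre of its underside; z up. Stands upright in the tray.
- misfit_center (a point): Centre of the reject's body, 37 above its underside.
- bottle_a: Left alone: a plain round white bottle with a white cap, 42 diameter, 92 high, standing in the tray. Origin: centre of its underside.
- bottle_b: Left alone: a plain round white bottle with a white cap, 42 diameter, 92 high, standing in the tray. Origin: centre of its underside.
- tray: Grey open tray, 155 (x) by 420 (y), 16 high, floor and walls 4 thick, fixed to the bench. Two canisters and two round bottles stand in it in a row along its y, about 105 apart, in any order, canisters turned up to 20 degrees from the tray's axes; two screw caps (27 diameter, 12 high) lie along its edge nearest the robot. Origin: centre of its underside.
- bin: Black open reject bin, 150 (x) by 180 (y) outside, 65 high, walls and floor 4 thick, fixed to the bench left or right of the tray. Origin: centre of its underside; z up.
- camera: Inspection camera stand, fixed to the bench on the other side of the tray from the bin: plate 100 (x) by 90 (y), two cheeks 85 high. Origin: centre of its underside. Between the cheeks a grey head with a black lens barrel (48 diameter) turns on a stiff axis along y, 70 above the bench; it leans from straight up towards the stand's -x (roughly the robot) by 17 to 32 degrees. Do not push it.
- lens (a point): Centre of the lens glass, a dark disc of 27 diameter in a white ring at the top of the black barrel, about 115 above the bench. Its z axis is the line of sight, out of the glass, upward and leaning roughly towards the robot; its y is the stand's y.
There are look-alikes about, which are no part of the job. Leave any red or yellow look-alike of the canister alone.

How it is judged:
By the outcome, as a careful person would: the job done as asked, in the order asked, and still so for the second after the job is handed in, while the arm keeps its last pose, push and grip.
It also fails if it takes over 61 s, if anything falls off the work surface, if the arm or the gripper's body presses on something with over 40 N, if the wrist force passes 120 N, or if a joint passes its speed limit or range.

## Working session

There is one attempt and no reset: what is moved stays moved. The work goes in short steps, Python scripts to look and compute and a shell command to move; the robot and the scene stay as the last step left them, time stands still between calls to the robot, and variables do not carry over. Pictures are saved under pics/ and viewed, at most 10 in all, crops included, and the job is handed in when it is done.

```bash
mkdir -p pics; cat > h.py <<'E'
import numpy as np, cv2
from station import arm
def grab(n):
    f=arm.grab_frame(n); K=f["K"]; R=cv2.Rodrigues(np.array(f["rvec"],float))[0]; t=np.array(f["tvec"],float).ravel()
    z=f["range_z"]; v,u=np.mgrid[:z.shape[0],:z.shape[1]]
    c=np.stack([(u-K[0,2])/K[0,0]*z,(v-K[1,2])/K[1,1]*z,z],-1)
    f["P"]=(c-t)@R; f["P"][z==0]=np.nan; f["R"]=R; f["t"]=t
    f["cam"]=-R.T@t
    return f
def save(img,name,scale=1):
    cv2.imwrite("pics/"+name,cv2.resize(img[...,::-1],None,fx=scale,fy=scale,interpolation=cv2.INTER_CUBIC))
E
python3 - <<'E'
from h import *
for n in ("top","scene"):
    f=grab(n); save(f["img"],n+"0.png",1.25); np.savez(n+"0.npz",img=f["img"],P=f["P"]); print(n,f["cam"],f["R"][2],f["K"][0,0])
print(arm.state())
E
```

```text
top [0.44852205 0.00493157 1.0418569 ] [ 0.06731045  0.02345519 -0.99745634] 405.05210316640336
scene [ 1.15551547 -0.42516097  0.99077106] [-0.55148358  0.36976381 -0.74775704] 441.9545794766615
{'t': 0.1, 'qpos': array([ 1.20940405,  0.43515689,  0.02498174,  1.57399502, -0.01162508,
        1.13396527, -0.07507968]), 'qvel': array([ 0.00198456, -0.00126153,  0.00023174, -0.00171398, -0.0005047 ,
       -0.00035545,  0.00012896]), 'joint_efforts': array([ 3.25411238e-03, -6.69132757e+01,  9.88138877e-01, -3.15147436e+01,
       -6.05603680e-02,  3.73775535e-02,  8.61454311e-06]), 'tcp_pos': array([ 0.15979484, -0.60379717,  0.24502556]), 'ee_rot': array([-3.11400393e+00, -4.05098037e-01,  4.45209553e-04]), 'contact_force': array([-0.40132089,  0.20969989, -0.42208986]), 'ft_torque': array([ 0.02246999, -0.00791981, -0.03623449]), 'grip_force': 0.0, 'gripper_width': 1.0006920178158296}
```

View pics/top0.png

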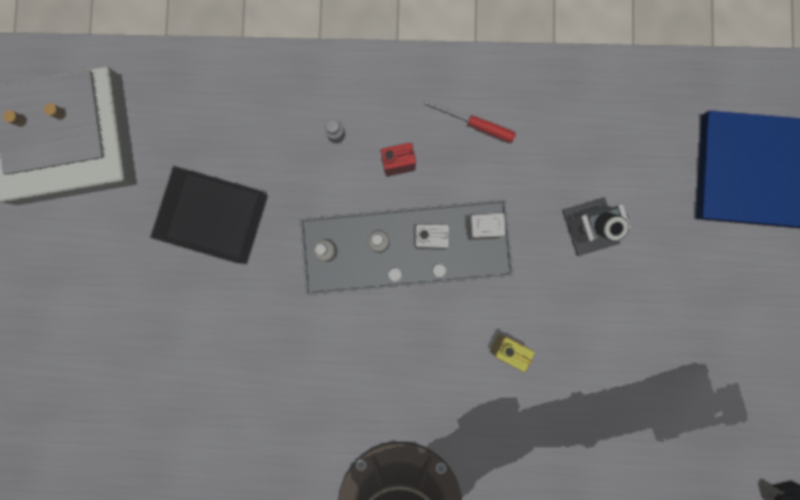

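View pics/scene0.png

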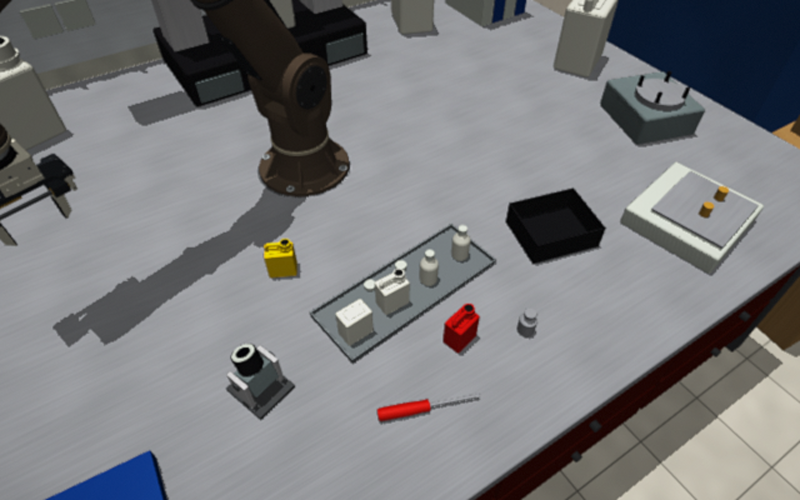

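```bash
python3 - <<'E'
from h import *
a=np.load("top0.npz"); b=np.load("scene0.npz")
A=cv2.resize(a["img"][140:225,320:520],None,fx=4,fy=4,interpolation=cv2.INTER_CUBIC)
B=cv2.resize(b["img"][205:335,165:365],None,fx=2,fy=2,interpolation=cv2.INTER_CUBIC)
B=cv2.copyMakeBorder(B,0,0,0,400,cv2.BORDER_CONSTANT)
save(np.vstack([A,B]),"crop1.png")
def rect(P,m,n):
    q=P[m][:,:2]; r=cv2.minAreaRect((q*1000).astype(np.float32)); print(n,len(q),np.round(r[0],1),np.round(r[1],1),round(r[2],1))
for nm,d in(("top",a),("scene",b)):
    P=d["P"]; x,y,z=np.moveaxis(P,-1,0); print(nm)
    near=(abs(x-.42)<.3)&(abs(y)<.6)
    m=near&(z>.06)&(z<.13)
    n,l,st,c=cv2.connectedComponentsWithStats(m.astype(np.uint8))
    for i in range(1,n):
        if st[i,4]<25: continue
        k=l==i; rect(P,k&(z>.06),f"c{i} px{c[i].round()} zmax{z[k].max():.3f} zmed{np.median(z[k]):.3f}")
        kk=k&(abs(z-np.median(z[k]))<.006); rect(P,kk,"   medslab")
m=(abs(a["P"][...,2]-.065)<.012)&(a["P"][...,1]>.2)&(a["P"][...,1]<.5)&(a["P"][...,0]<.65); rect(a["P"],m,"bin")
m=(a["P"][...,2]>.008)&(a["P"][...,2]<.022)&(abs(a["P"][...,1])<.3)&(a["P"][...,0]>.3)&(a["P"][...,0]<.53); rect(a["P"],m,"tray")
E
```

```text
top
c1 px[318. 125.] zmax0.099 zmed0.076 493 [686.5  23.5] [44.1 63.8] 13.6
   medslab 298 [686.8  23.5] [43.6 63.6] 13.6
c5 px[163. 171.] zmax0.071 zmed0.066 535 [563.9 398.7] [181.8 150.3] 75.5
   medslab 535 [563.9 398.7] [181.8 150.3] 75.5
c8 px[484. 179.] zmax0.126 zmed0.090 923 [ 562.7 -373.8] [65.4 91. ] 20.1
   medslab 221 [ 566.9 -371.8] [47.5 82.4] 19.5
c9 px[390. 180.] zmax0.084 zmed0.078 510 [ 556.5 -152.3] [44.1 64.6] 4.7
   medslab 489 [ 556.3 -152.9] [43.7 64.4] 2.9
c10 px[346. 188.] zmax0.103 zmed0.080 486 [533.2 -47.3] [63.2 43.9] 89.8
   medslab 312 [533.6 -47.3] [43.4 62.4] 1.1
c11 px[302. 192.] zmax0.099 zmed0.070 215 [520.8  58.3] [36.7 39. ] 1.3
   medslab 114 [520.7  58.1] [36.4 34. ] 2.3
c12 px[259. 200.] zmax0.102 zmed0.071 218 [499.6 162.3] [39.1 39. ] 0.6
   medslab 109 [500.  162.2] [36.3 34.2] 47.1
c13 px[411. 283.] zmax0.098 zmed0.075 533 [ 313.8 -207.6] [63.8 44. ] 64.2
   medslab 338 [ 313.8 -207.7] [63.5 43.7] 64.3
scene
c1 px[446. 174.] zmax0.069 zmed0.063 287 [562.5 395.3] [182.2 155.3] 75.5
   medslab 286 [562.5 395.3] [182.2 155.3] 75.5
c2 px[369.
[... 203 characters left out ...]
211.5] [61.3 47.6] 61.5
c4 px[343. 209.] zmax0.100 zmed0.071 160 [523.6  50.8] [38.2 30.8] 74.3
   medslab 71 [523.7  52.5] [33.5 25.1] 58.2
c5 px[313. 227.] zmax0.102 zmed0.078 422 [533.1 -50.5] [64.4 45.6] 89.3
   medslab 205 [533.  -50.5] [45.1 63.8] 0.3
c6 px[283. 252.] zmax0.084 zmed0.077 451 [ 555.5 -156.3] [46.6 64.3] 4.9
   medslab 373 [ 555.3 -156. ] [45.7 64.1] 5.4
c7 px[369. 256.] zmax0.099 zmed0.074 454 [686.7  18.5] [44.6 63.2] 14.4
   medslab 254 [686.3  19.1] [44.2 62. ] 14.4
c8 px[201. 294.] zmax0.128 zmed0.086 1121 [ 561.5 -377.2] [66.8 90.2] 18.3
   medslab 342 [ 566.1 -377.2] [50.5 84.6] 18.4
bin 659 [563.9 398.7] [181.8 150.3] 75.5
tray 817 [419.4   1.5] [220.7 430.5] 0.1
```

View pics/crop1.png

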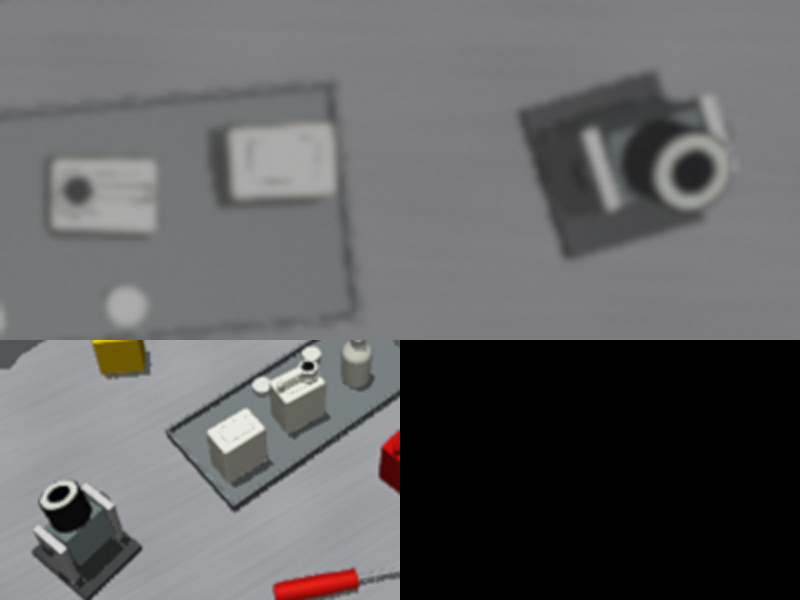

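In the crop, (77,190) is the body with a dark neck and handle, so that's the good canister. (280,160) has a flat top, so that's the misfit. Both are white and in the tray. The red and yellow ones are look-alikes. The hand moves only by yaw, so I'll get the tilt by pivoting the canister in a light grip against the bin's rim. First I'll approach the misfit and measure the lens in the saved frames.

```bash
python3 -m pendant '[[1,0.044,0.05,0,0.0515],[1,0.044,0.05,0,0.0515],[1,0.044,0.05,0,0.0515],[1,0.044,0.05,0,0.0515],[1,0.044,0.05,0,0.0515],[1,0.044,0.05,0,0.0515],[1,0.044,0.05,0,0.0515],[1,0.044,0.05,0,0.0515],[1,0.044,0.05,0,0.0515],[1,0.044,0.05,0,0.0515],[1,0.044,0.05,0,0.0515],[1,0.044,0.05,0,0.0515],[1,0.044,0.05,0,0.0515],[1,0.044,0.05,0,0.0515],[1,0.044,0.05,0,0.0515],[1,0.044,0.05,0,0.0515],[1,0.044,0.05,0,0.0515],[1,0.044,0.05,0,0.0515]]' 20; python3 -c "
from h import *; print(arm.state()['qpos'])
for n in('top','scene'):
    d=np.load(n+'0.npz'); P=d['P']; I=d['img'].astype(int); x,y,z=np.moveaxis(P,-1,0)
    k=(z>.098)&(z<.14)&(abs(x-.55)<.08)&(abs(y+.375)<.08)
    w=k&(I.min(2)>120)          # white ring (plus cheeks excluded by z)
    q=P[w]; print(n,'ring n',len(q),q.mean(0))
    c=q.mean(0); u,s,vt=np.linalg.svd(q-c); nn=vt[2]*np.sign(vt[2][2]); print(' normal',nn,'tilt',np.degrees(np.arccos(nn[2])),'az',np.degrees(np.arctan2(nn[1],nn[0])),'rms',s[2]/len(q)**.5)
    # whole disc incl. dark glass: points near ring plane
    e=k&(np.linalg.norm(P-c,axis=-1)<.022)&(abs((P-c)@nn)<.006); q=P[e]; c=q.mean(0);u,s,vt=np.linalg.svd(q-c); nn=vt[2]*np.sign(vt[2][2]); print(' disc',len(q),c,nn,np.degrees(np.arccos(nn[2])),np.degrees(np.arctan2(nn[1],nn[0])))
    k=(z>.002)&(z<.02)&(abs(x-.55)<.09)&(y<-.28)&(y>-.46); print(' plate',cv2.minAreaRect((P[k][:,:2]*1000).astype(np.float32)))
"
```

```text
t: 1.6
tcp_pos: [0.5565, -0.1529, 0.2455]
ee_rot: [-2.128, -2.31, 0.001]
contact_force: [1.2, -0.6, 0.0]
gripper_width: 0.999
grip_force: 0.0
[ 0.51526429  0.40333961 -0.46975108  1.66267277  0.19834498  1.12366448
  0.07362976]
top ring n 161 [ 0.55302418 -0.37941036  0.11724227]
 normal [-0.29690218 -0.13244795  0.94567787] tilt 18.971946004014157 az -155.95836823581527 rms 0.001601879720696714
 disc 266 [ 0.55339807 -0.37887999  0.11769656] [-0.28975725 -0.11835115  0.94975457] 18.23985388228927 -157.78247391854805
 plate ((549.8543090820312, -369.6806945800781), (179.23086547851562, 178.34808349609375), 0.05700628086924553)
scene ring n 125 [ 0.55038782 -0.38021575  0.11767384]
 normal [-0.32496124 -0.10371626  0.94002294] tilt 19.944590402162195 az -162.29873537326642 rms 0.0014387806093252363
 disc 193 [ 0.5513842  -0.38027374  0.11804787] [-0.29825296 -0.09600759  0.9496461 ] 18.25969895663818 -162.15663840158155
 plate ((550.1907958984375, -370.3653564453125), (179.17015075683594, 179.7602081298828), 0.27582162618637085)
```

```bash
python3 -m pendant '[[1,0,-0.002,-0.06,0],[1,0,0,-0.06,0],[1,0,0,-0.06,0],[1,0,0,-0.06,0],[1,0,0,-0.06,0],[1,0,0,-0.06,0],[-1,0,0,0,0],[-1,0,0,0,0],[-1,0,0,0,0],[-1,0,0,0,0],[-1,0,0,0,0],[-1,0,0,0,0],[-1,0,0,0,0],[-1,0,0,0,0]]' 20; python3 -m pendant '[[-1,0,0,0.03,0],[-1,0,0,0.05,0],[-1,0,0,0.06,0],[-1,0,0,0.06,0],[-1,0,0,0.06,0],[-1,0,0,0.06,0],[-1,0,0,0,0]]'
```

```text
t: 2.77
tcp_pos: [0.5562, -0.1553, 0.0663]
ee_rot: [2.132, 2.306, 0.001]
contact_force: [-0.3, -0.7, 5.3]
gripper_width: 0.477
grip_force: 20.0
t: 3.35
tcp_pos: [0.5588, -0.1552, 0.232]
ee_rot: [2.127, 2.301, 0.007]
contact_force: [1.6, -0.4, -0.2]
gripper_width: 0.476
grip_force: 20.0
```

```bash
python3 -m pendant '[[-1,0,0.035,0,-0.0137],[-1,0,0.07,0,-0.0137],[-1,0,0.07,0,-0.0137],[-1,0,0.07,0,-0.0137],[-1,0,0.07,0,-0.0137],[-1,0,0.07,0,-0.0137],[-1,0,0.07,0,-0.0137],[-1,0,0.07,0,-0.0137],[-1,0,0.07,0,-0.0137],[-1,0,0.07,0,-0.0137],[-1,0,0.07,0,-0.0137],[-1,0,0.07,0,-0.0137],[-1,0,0.07,0,-0.0137],[-1,0,0.07,0,-0.0137],[-1,0,0.07,0,-0.0137],[-1,0,0.07,0,-0.0137],[-1,0,0.05,0,0],[-1,0,0,0,0],[-1,0,0,0,0]]'
```

```text
t: 4.93
tcp_pos: [0.5547, 0.4141, 0.2251]
ee_rot: [-2.478, -1.93, 0.001]
contact_force: [0.8, -0.9, -0.7]
gripper_width: 0.476
grip_force: 20.0
```

```bash
python3 -m pendant '[[-1,0.026,-0.006,-0.05,0],[-1,0,0,-0.06,0],[-1,0,0,-0.06,0],[-1,0,0,-0.06,0],[-1,0,0,-0.05,0],[-1,0,0,-0.026,0],[-1,0,0,0,0],[0.25,0,0,0,0],[0.25,0,0,0,0],[0.25,0,0,0,0],[0.25,0,0,0,0]]'; python3 -m pendant '[[0.25,0,0,0.05,0],[0.25,0,0,0.07,0],[0.25,0,0,0.07,0],[0.25,0,0,0.07,0],[0.25,0,0,0.06,0],[1,0,-0.07,0,0.0137],[1,0,-0.07,0,0.0137],[1,0,-0.07,0,0.0137],[1,0,-0.07,0,0.0137],[1,0,-0.07,0,0.0137],[1,0,-0.07,0,0.0137],[1,0,-0.07,0,0.0137],[1,0,-0.07,0,0.0137],[1,0,-0.07,0,0.0137],[1,0,-0.07,0,0.0137],[1,0,-0.07,0,0.0137],[1,0,-0.07,0,0.0137],[1,0,-0.07,0,0.0137],[1,0,0,0,0]]'
python3 - <<'E'
from h import *
f=grab("top"); I=f["img"]; save(I[110:240,100:420],"t1.png",2.5); P=f["P"]; x,y,z=np.moveaxis(P,-1,0)
k=(z>.06)&(abs(x-.533)<.05)&(abs(y+.05)<.045)&(z<.13); 
g=k&(abs(z-.078)<.006); print(cv2.minAreaRect((P[g][:,:2]*1000).astype(np.float32)), g.sum())
k=(abs(x-.56)<.055)&(abs(y-.4)<.06)&(z>.03)&(z<.2); print("in bin",k.sum(),np.nanmedian(P[k],0))
E
```

```text
t: 5.85
tcp_pos: [0.5697, 0.41, 0.0747]
ee_rot: [2.482, 1.926, 0.005]
contact_force: [-0.1, -0.1, 0.1]
gripper_width: 0.623
grip_force: 0.0
t: 7.43
tcp_pos: [0.5689, -0.055, 0.2333]
ee_rot: [2.21, 2.228, -0.005]
contact_force: [0.3, -0.2, -0.0]
gripper_width: 0.997
grip_force: 0.0
((533.179931640625, -23.309646606445312), (43.6658935546875, 14.297819137573242), 1.1987959146499634) 48
in bin 595 [0.56663275 0.40044336 0.07855731]
```

View pics/t1.png

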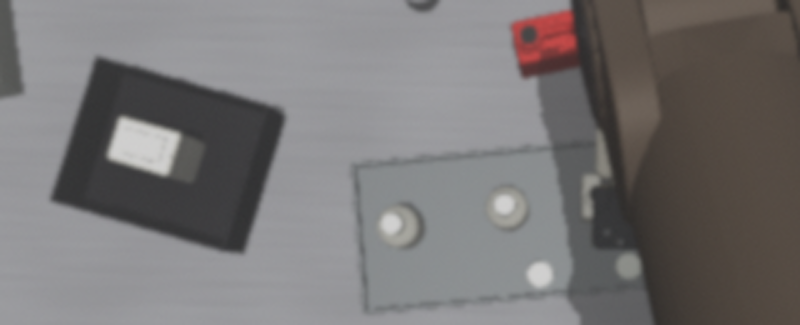

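```bash
python3 -m pendant '[[1,-0.036,0.006,0,0.006],[1,-0.036,0.006,0,0],[1,0,0,-0.06,0],[1,0,0,-0.07,0],[1,0,0,-0.07,0],[1,0,0,-0.07,0],[1,0,0,-0.062,0],[1,0,0,0,0],[-1,0,0,0,0],[-1,0,0,0,0],[-1,0,0,0,0],[-1,0,0,0,0],[-1,0,0,0,0],[-1,0,0,0,0],[-1,0,0,0,0],[-1,0,0,0,0]]' 20; python3 -m pendant '[[-1,0,0,0.03,0],[-1,0,0,0.05,0],[-1,0,0,0.06,0],[-1,0,0,0.06,0],[-1,0,0,0.06,0],[-1,0,0,0.06,0],[-1,0,0,0,0],[-1,0,0,0,0]]'
```

```text
t: 8.82
tcp_pos: [0.533, -0.0398, 0.067]
ee_rot: [2.193, 2.249, 0.0]
contact_force: [1.0, 0.2, 0.6]
gripper_width: 0.479
grip_force: 19.9
t: 9.48
tcp_pos: [0.5338, -0.0397, 0.2283]
ee_rot: [2.191, 2.248, 0.003]
contact_force: [-1.3, -0.8, -1.6]
gripper_width: 0.472
grip_force: 19.9
```

```bash
python3 -m pendant '[[-1,0,0.0672,0,-0.0182],[-1,0,0.0672,0,-0.0182],[-1,0,0.0672,0,-0.0182],[-1,0,0.0672,0,-0.0182],[-1,0,0.0672,0,-0.0182],[-1,0,0.0672,0,-0.0182],[-1,0,0.0672,0,-0.0182],[-1,0,0.0672,0,-0.0182],[-1,0,0.0672,0,-0.0182],[-1,0,0.0672,0,-0.0182],[-1,0.01,0,-0.03,0],[-1,0,0,-0.05,0],[-1,0,0,-0.05,0],[-1,0,0,-0.04,0],[-1,0,0,0,0],[-1,0,0,0,0]]' 20
cat > tilt.py <<'E'
from h import *
from scipy.spatial.transform import Rotation as Rn
s=arm.state(); T=np.array(s["tcp_pos"]); print("tcp",T.round(4),"F",s["contact_force"].round(1),"w",round(s["gripper_width"],3))
R=Rn.from_rotvec(s["ee_rot"]).as_matrix(); ty=R[:,1]; ty=ty*np.sign(ty[0]) if abs(ty[0])>.3 else ty
u=np.array([-ty[1],ty[0],0]); u/=np.linalg.norm(u)   # canister +y at zero tilt
for n in ("top","scene"):
    f=grab(n); P=f["P"]; I=f["img"].astype(int); d=P-T; a=d@ty; b=d@u; c=d[...,2]
    white=(I.max(2)-I.min(2)<35)&(I.min(2)>85)
    k=white&(abs(a)<.035)&(abs(b)<.08)&(c<.045)&(c>-.09); k=cv2.morphologyEx(k.astype(np.uint8),cv2.MORPH_OPEN,np.ones((2,2)))>0
    np.savez("k_"+n,img=f["img"],P=P,k=k,a=a,b=b,c=c)
    print(n,k.sum(),"a",np.percentile(a[k],[2,98]).round(4),"b",np.percentile(b[k],[2,98]).round(4),"c",np.percentile(c[k],[2,98]).round(4))
    # surface normals by SVD on 5x5 windows; cluster faces
    N=[];Q=[]
    for v,w in np.argwhere(k):
        W=P[v-2:v+3,w-2:w+3][k[v-2:v+3,w-2:w+3]]
        if len(W)<16: continue
        W=W-W.mean(0); sv=np.linalg.svd(W,full_matrices=False)
        if sv[1][2]/len(W)**.5<.0012:
            nn=sv[2][2]; nn=nn*np.sign(nn@(f["cam"]-P[v,w])); N.append(nn); Q.append(P[v,w])
    if not N: continue
    N=np.array(N);Q=np.array(Q); al=N@ty; be=N@u; ga=N[:,2]
    top=(ga>.8)
    for nm,m in(("topface",(ga>.8)),("+yface",be>.8),("-yface",be<-.8),("+xface",al>.8),("-xface",al<-.8)):
        if m.sum()>12:
            q=Q[m]; 
            for _ in range(4):
                c0=q.mean(0); nn=np.linalg.svd(q-c0)[2][2]; r=abs((q-c0)@nn); q=q[r<max(.002,2*r.std())] 
            nn=nn*np.sign(nn@N[m].mean(0)); 
            print("  ",nm,len(q),"n(a,b,z)",np.round([nn@ty,nn@u,nn[2]],3),"tilt top",round(np.degrees(np.arctan2(-nn@u,nn[2])),1),"c",np.round([(c0-T)@ty,(c0-T)@u,c0[2]-T[2]],4))
E
python3 tilt.py; python3 - <<'E'
from h import *
d=np.load("k_scene.npz"); v,u=np.argwhere(d["k"]).mean(0).astype(int); print(u,v); I=d["img"]
save(I[max(v-60,0):v+60,max(u-80,0):u+80],"s2.png",5)
E
```

```text
t: 10.82
tcp_pos: [0.5367, 0.2955, 0.1398]
ee_rot: [-2.478, -1.931, 0.007]
contact_force: [0.7, 0.4, -0.5]
gripper_width: 0.484
grip_force: 19.9
tcp [0.5367 0.2955 0.1398] F [ 0.7  0.4 -0.5] w 0.484
top 259 a [nan nan] b [nan nan] c [nan nan]Traceback (most recent call last):
  File "tilt.py", line 17, in <module>
    W=W-W.mean(0); sv=np.linalg.svd(W,full_matrices=False)
                      ~~~~~~~~~~~~~^^^^^^^^^^^^^^^^^^^^^^^
    u, s, vh = gufunc(a, signature=signature)
               ~~~~~~^^^^^^^^^^^^^^^^^^^^^^^^
    raise LinAlgError("SVD did not converge")
numpy.linalg.LinAlgError: SVD did not converge
Traceback (most recent call last):
FileNotFoundError: [Errno 2] No such file or directory: 'k_scene.npz'
```

```bash
sed -i 's/np.ones((2,2)))>0/np.ones((2,2)))>0; k\&=np.isfinite(a)/' tilt.py
python3 tilt.py; python3 - <<'E'
from h import *
d=np.load("k_scene.npz"); v,u=np.argwhere(d["k"]).mean(0).astype(int); print(u,v); I=d["img"]
save(I[max(v-60,0):v+60,max(u-80,0):u+80],"s2.png",5)
E
```

```text
tcp [0.5376 0.2962 0.1414] F [-0.3  1.2 -0.5] w 0.476
top 258 a [-0.0238  0.019 ] b [-0.0393  0.0109] c [-0.121   0.0667]
   -yface 16 n(a,b,z) [-0.021 -0.996  0.088] tilt top 84.9 c [ 0.0012 -0.0388  0.0062]
scene 352 a [-0.0452  0.0261] b [-0.0404  0.0678] c [-0.1379  0.0283]
413 170
```

View pics/s2.png

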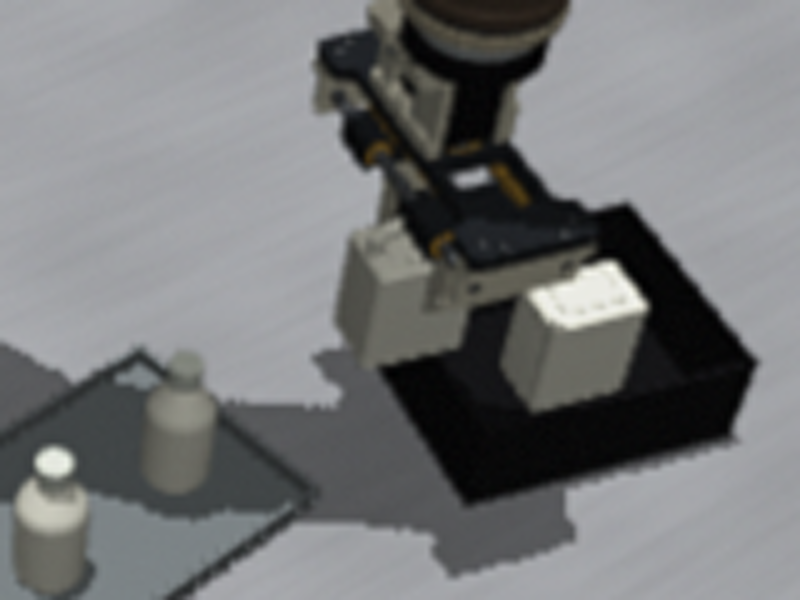

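```bash
python3 -m pendant '[[-1,0,0,-0.01,0],[-1,0,0,-0.01,0],[-1,0,0,-0.004,0],[-1,0,0,0,0],[-1,0,0,0,0]]' 8; python3 -m pendant '[[-1,-0.0017,-0.0066,-0.0035,0],[-1,-0.0017,-0.0066,-0.0035,0],[-1,-0.0017,-0.0066,-0.0035,0],[-1,-0.0017,-0.0066,-0.0045,0],[-1,-0.0017,-0.0066,-0.0045,0],[-1,-0.0017,-0.0066,-0.0045,0],[-1,0,0,0,0],[-1,0,0,0,0]]'
python3 tilt.py; python3 - <<'E'
from h import *
d=np.load("k_scene.npz"); v,u=np.argwhere(d["k"]).mean(0).astype(int); print(u,v); I=d["img"]
save(I[110:230,333:493],"s3.png",5)
E
```

```text
t: 11.38
tcp_pos: [0.5379, 0.2962, 0.1297]
ee_rot: [2.478, 1.931, -0.0]
contact_force: [-0.7, 0.5, -0.3]
gripper_width: 0.482
grip_force: 7.9
t: 12.05
tcp_pos: [0.5327, 0.2756, 0.1173]
ee_rot: [2.479, 1.93, -0.002]
contact_force: [-0.1, 0.2, -0.3]
gripper_width: 0.477
grip_force: 8.0
tcp [0.5327 0.2756 0.1173] F [-0.1  0.2 -0.3] w 0.477
top 243 a [-0.0232  0.0193] b [-0.0408 -0.0011] c [-0.1173  0.0648]
scene 327 a [-0.0205  0.0258] b [-0.0438  0.034 ] c [-0.117   0.0243]
   +xface 17 n(a,b,z) [0.997 0.07  0.016] tilt top -77.4 c [ 0.0209 -0.012  -0.0383]
406 177
```

View pics/s3.png

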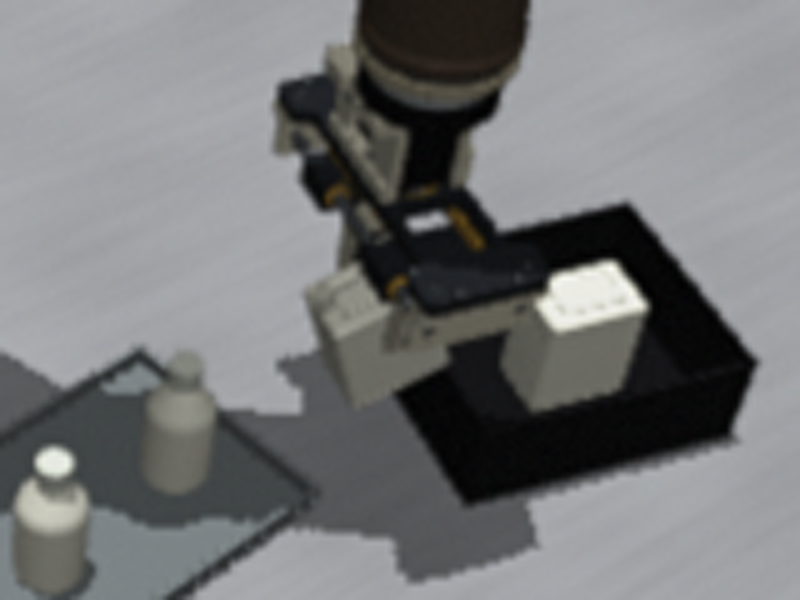

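The picture shows the canister at (375,335) leaning about 20° with its edge on the bin rim, so the pivot works. Next I'll firm up the grip and carry it to the lens.

```bash
python3 -m pendant '[[-1,0,0,0,0],[-1,0,0,0,0],[-1,0,0,0.02,0],[-1,0,0,0.04,0],[-1,0,0,0.06,0],[-1,0,0,0.06,0],[-1,0,0,0.06,0],[-1,0,0,0.06,0],[-1,0,0,0.04,0],[-1,0,0,0.02,0]]' 40; python3 -m pendant '[[-1,0,-0.02,0,-0.02],[-1,0,-0.05,0,-0.035],[-1,0,-0.074,0,-0.035],[-1,0,-0.074,0,-0.035],[-1,0,-0.074,0,-0.035],[-1,0,-0.074,0,-0.035],[-1,0,-0.074,0,-0.035],[-1,0,-0.074,0,-0.035],[-1,0,-0.074,0,-0.035],[-1,0,-0.074,0,-0.035],[-1,0,-0.074,0,-0.035],[-1,0,-0.074,0,-0.035],[-1,0,-0.074,0,-0.035],[-1,0,-0.074,0,-0.035],[-1,0,-0.074,0,-0.035],[-1,0,-0.074,0,-0.035],[-1,-0.01,-0.074,0,-0.035],[-1,-0.02,-0.074,0,-0.035],[-1,-0.02,-0.05,0,-0.035],[-1,0,-0.02,0,-0.02]]'; python3 -m pendant '[[-1,0,0,0,0],[-1,0,0,0,0]]'
python3 - <<'E'
from h import *
for n in("top","scene"):
    f=grab(n); np.savez(n+"5.npz",img=f["img"],P=f["P"],R=f["R"],t=f["t"],K=f["K"])
    T=np.array(arm.state()["tcp_pos"]); p=f["R"]@T+f["t"]; u,v=(f["K"]@p/p[2])[:2].astype(int); print(n,u,v)
    if n=="scene": save(f["img"][v-60:v+60,max(u-80,0):max(u-80,0)+160],"s5.png",5)
E
```

```text
t: 12.98
tcp_pos: [0.5334, 0.2776, 0.3019]
ee_rot: [2.478, 1.931, 0.008]
contact_force: [0.8, 1.0, -0.8]
gripper_width: 0.476
grip_force: 40.0
t: 14.65
tcp_pos: [0.5029, -0.3914, 0.2955]
ee_rot: [3.104, 0.48, -0.008]
contact_force: [-0.4, 0.6, 0.2]
gripper_width: 0.476
grip_force: 40.0
t: 14.82
tcp_pos: [0.5071, -0.3853, 0.2962]
ee_rot: [-3.1, -0.496, 0.002]
contact_force: [0.3, 0.5, -0.8]
gripper_width: 0.478
grip_force: 40.0
top 537 197
scene 164 220
```

View pics/s5.png

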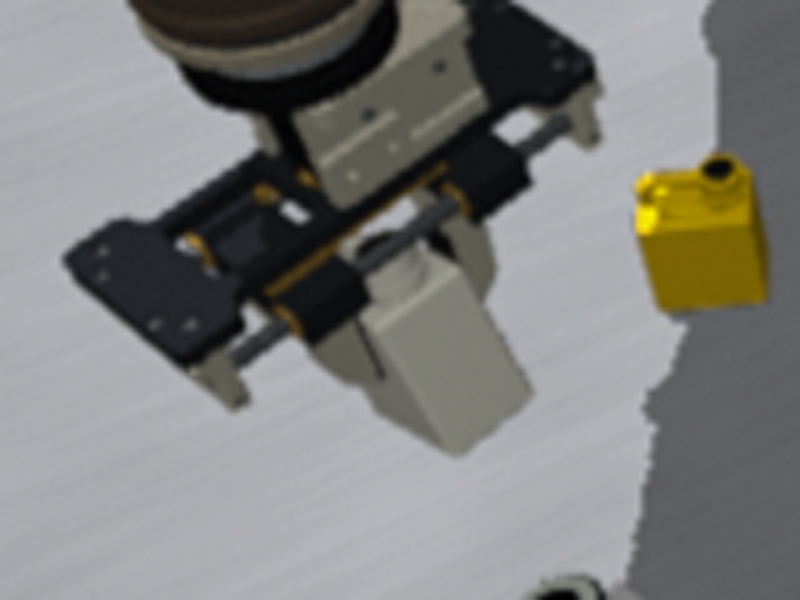

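The picture shows the canister tilted in the fingers over the lens, which sits at the bottom near (570,590). Its neck-side face at (440,340) is visible. I'll fit that face for the tilt and offsets, and refit the stand.

```bash
cat > fit.py <<'E'
import sys; from h import *
from scipy.spatial.transform import Rotation as Rn
tag=sys.argv[1]; s=arm.state(); T=s["tcp_pos"]; R=Rn.from_rotvec(s["ee_rot"]).as_matrix(); xh=R[:,1]*np.sign(-R[1,1]); u=np.cross([0,0,1],xh); u/=np.linalg.norm(u)
print("TCP",T.round(4),"yaw u",np.degrees(np.arctan2(u[1],u[0])).round(1))
for n in("top","scene"):
    d=np.load(n+tag+".npz"); P=d["P"]; I=d["img"].astype(int); D=P-T; a=D@xh; b=D@u; c=D[...,2]
    for deg in (20,):
        t=np.radians(deg); ca=-b*np.sin(t)+c*np.cos(t); cb=b*np.cos(t)+c*np.sin(t)   # along axis / canister y
        k=(abs(a)<.019)&(abs(cb-.022)<.012)&(ca<-.005)&(ca>-.058); q=P[k]
        if k.sum()>40:
            for _ in range(6):
                c0=q.mean(0); nn=np.linalg.svd(q-c0)[2][2]; r=abs((q-c0)@nn); q=q[r<max(.0015,2*r.std())]
            nn*=np.sign(nn@u); th=np.arctan2(nn[2],nn@u); print(n,"+yface",len(q),k.sum(),"rms",r.std().round(4),"tilt",np.degrees(th).round(2),"azim off",np.degrees(np.arcsin(nn@xh)).round(2))
            ax=np.array(-u*np.sin(th)+[0,0,np.cos(th)]); yb=np.array(u*np.cos(th)+[0,0,np.sin(th)])
            off=np.median((q-T)@yb)
            near=(abs(a)<.035)&(abs(D@yb-off)<.004)&(D@ax<.03)&(D@ax>-.09); near=cv2.morphologyEx(near.astype(np.uint8),cv2.MORPH_OPEN,np.ones((3,3)))>0
            near&=np.isfinite(a)
            print("  face y",off.round(4),"bottom",np.percentile((D@ax)[near],[0,1,2,5]).round(4),"x",np.percentile(a[near],[1,99]).round(4))
    k=(c<-.1)&(P[...,2]>.1)&(P[...,2]<.135)&(abs(P[...,0]-.55)<.06)&(abs(P[...,1]+.38)<.06)&(I.min(2)>110); print(n,"ring",k.sum(),np.nanmean(P[k],0).round(4) if k.any() else "")
E
python3 fit.py 5
python3 - <<'E'
from h import *
from scipy.optimize import least_squares
for n in("top","scene"):   # stand: cheek rectangle + barrel axis from first frames
    d=np.load(n+"0.npz"); P=d["P"]; I=d["img"].astype(int); x,y,z=np.moveaxis(P,-1,0)
    near=(abs(x-.56)<.08)&(abs(y+.375)<.08)
    k=near&(abs(z-.085)<.004)&(I.min(2)>120); q=P[k]; r=cv2.minAreaRect((q[:,:2]*1000).astype(np.float32)); print(n,"cheeks",len(q),r)
    q=P[near&(z>.088)&(z<.14)]
    L=np.array([.552,-.3795,.1175])
    def res(p):  # cylinder r=.024 capped: union distance
        nv=np.array([-np.sin(p[0])*np.cos(p[1]),-np.sin(p[0])*np.sin(p[1]),np.cos(p[0])]); e=q-L-np.array(p[2:5])
        h=e@nv; rr=np.linalg.norm(e-np.outer(h,nv),axis=1); return np.where(abs(h)<abs(rr-.024),h,rr-.024)
    o=least_squares(res,[.33,.33,0,0,0],loss="soft_l1",f_scale=.0015); print("  barrel tilt,yaw",np.degrees(o.x[:2]).round(2),"L",(L+o.x[2:]).round(4),"med|res|",np.median(abs(res(o.x))).round(4),len(q))
E
```

```text
TCP [ 0.5083 -0.3836  0.297 ] yaw u 18.4
top +yface 90 91 rms 0.0003 tilt 17.98 azim off -0.21
  face y 0.0233 bottom [-0.0596 -0.0586 -0.0579 -0.0563] x [-0.0204  0.0192]
top ring 0 
scene +yface 297 421 rms 0.0004 tilt 18.46 azim off -0.55
  face y 0.0215 bottom [-0.0607 -0.0583 -0.057  -0.0547] x [-0.0189  0.0231]
scene ring 72 [ 0.5494 -0.381   0.1169]
top cheeks 134 ((568.0601196289062, -372.3785400390625), (49.14570617675781, 81.85668182373047), 17.08839225769043)
  barrel tilt,yaw [19.69 19.97] L [ 0.552  -0.3785  0.1173] med|res| 0.0008 476
scene cheeks 147 ((566.259765625, -375.7672119140625), (48.040252685546875, 81.94754791259766), 17.50949478149414)
  barrel tilt,yaw [19.21 16.9 ] L [ 0.5493 -0.3805  0.1174] med|res| 0.0007 503
```

```bash
python3 -m pendant '[[-1,-0.005,-0.012,-0.005,0],[-1,-0.005,-0.011,-0.005,0],[-1,0,0,0,0],[-1,0,0,0,0],[-1,0,0,0,0],[-1,0,0,0,0],[-1,0,0,0,0],[-1,0,0,0,0]]'
python3 - <<'E'
from h import *
for n in("top","scene"):
    f=grab(n); np.savez(n+"6.npz",img=f["img"],P=f["P"])
    if n=="scene": save(f["img"][170:330,80:290],"s6.png",3.7)
E
python3 fit.py 6
```

```text
t: 15.58
tcp_pos: [0.503, -0.3968, 0.2929]
ee_rot: [3.102, 0.499, 0.0]
contact_force: [-0.1, 0.7, -0.6]
gripper_width: 0.476
grip_force: 40.0
TCP [ 0.503  -0.3969  0.2928] yaw u 18.3
top +yface 99 99 rms 0.0003 tilt 18.15 azim off 0.08
  face y 0.0251 bottom [-0.0574 -0.0565 -0.0563 -0.0556] x [-0.0222  0.0171]
top ring 0 
scene +yface 320 419 rms 0.0004 tilt 18.29 azim off -0.02
  face y 0.0224 bottom [-0.0596 -0.0577 -0.0569 -0.0543] x [-0.0193  0.0226]
scene ring 68 [ 0.5485 -0.3805  0.1167]
```

View pics/s6.png

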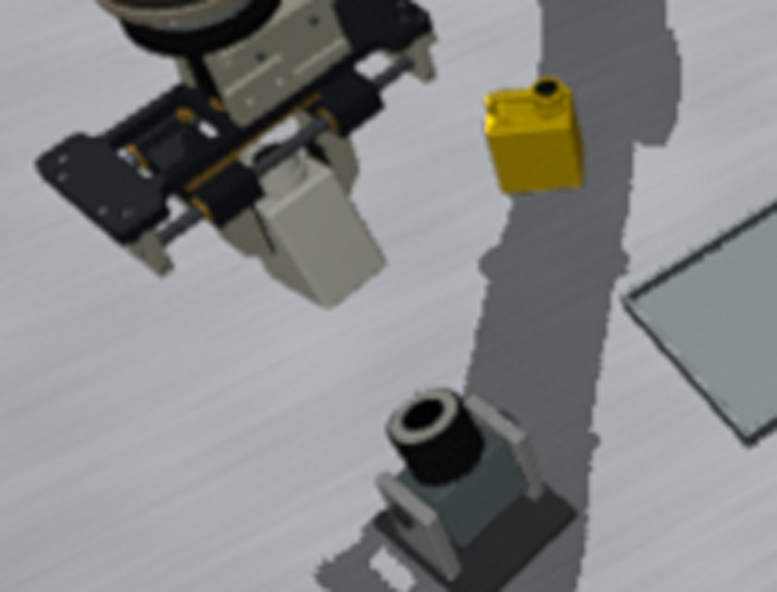

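```bash
python3 -m pendant '[[-1,0,0.003,0,0],[-1,0,0,0,0],[-1,0,0,0,0],[-1,0,0,0,0],[-1,0,0,0,0],[-1,0,0,0,0],[-1,0,0,0,0],[-1,0,0,0,0]]' && python3 -c "
from station import arm; print(arm.hand_in())"
```

```text
t: 16.35
tcp_pos: [0.5028, -0.3955, 0.2927]
ee_rot: [3.102, 0.498, 0.0]
contact_force: [-0.6, -0.1, -0.4]
gripper_width: 0.478
grip_force: 40.0
the job is handed in; nothing more can be done
None
```

The misfit is standing in the black bin, and I handed the job in holding the good canister still over the lens, underside about 12 cm from the glass, centred to within about 2 mm, and square to within about 1° (18.3° against the lens's 19.3°), all by my camera measurements; the judged result wasn't shown.

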